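Turn a tea caddy over without losing its lid

ROBOT

A 6-joint arm with a two-finger parallel gripper is mounted at the origin on the work surface. World frame = base frame: x ahead of the robot, y to its left, z up, the work surface at z = 0. Lengths are in m, angles in rad, forces in N, time in s.
With the tool pointing down it reaches from about 0.3 to 0.75 m from the base axis. Payload 8.5 kg.
Tool frame: the origin (TCP) lies on the centre line of the jaws, within the pads' length; the fingertips stand r.tip_reach ahead of it and the grasp point (between the pads) lies 11 mm behind it (r.tip_reach is the distance from the TCP to the fingertips, in m); z points along the fingers, y is the direction in which the jaws open and shut (so a half turn about z gives the same grasp; the last joint's range is limited). The gripper opens to 88 mm and grips with 3 to 60 N. Pads are 18 mm wide; open, the fingers measure 123 mm over their backs; the gripper's body (75 mm by 187 mm) begins 45 mm behind the grasp point.
Start: joints at [-1.46, 0.381, 1.297, -0, 1.464, -0.215], TCP at [0.176, -0.521, 0.247] pointing down, gripper open.
Joint ranges: [-3.11, 3.11], [-0.89, 2.33], [0.22, 2.48], [-1.42, 4.56], [0.17, 2.85], [-2.88, 2.88]. Speed limits (rad/s): [2.39, 2.39, 3.14, 3.14, 3.14, 3.14].

INTERFACE

Orientations are given as a unit quaternion [w, x, y, z].
In Python, from rig import monitor, viewer, r gives the robot as it stands. The module is installed in compiled form; this text tells all that it offers.
- The arm moves only by the shell command python3 -m jog 'ROWS' [FORCE]. ROWS is JSON, one flat list of numbers, 7 for each row, row after row: the turn, a rotation vector about the tool's x, y, z in rad, then the shift along the tool's x, y, z in m, then the opening in per cent of the stroke, from 0 (shut) to 100 (fully open). A call has 1 to 12 rows; each row is the pose to reach, as a shift and turn from the pose commanded when the call began, along the tool's axes at that moment; what a row does not reach only later rows make up. A row lasts 1/12 s, in which the tool goes at most 41.7 mm and 7.16 degrees, less where a joint would pass 70% of its speed; a pose out of reach is approached as far as the arm can. A call with a gripper value outside its range is refused whole. The fingers move at their own pace and stop on an object; FORCE is the grip in N (left out, the last holds). Time passes only in rows, so rows that repeat a pose let the fingers close. It gives the time, the measured TCP pose, the force and the opening at its end, in the units of the state.
- monitor.sense(): the state, without advancing time (a new reading comes with each control period).
- viewer.snapshot(name): name is "scene" or "top"; returns (picture, depth): 480x640x3 uint8, red, green, blue; 480x640 float32, m along the optical axis (not along the pixel's ray), 0 where there is no reading.
- viewer.calibration(name): a dict with "camera_matrix" (3x3 intrinsics, pixels), "xyz" and "orientation" of the camera in the world. Camera axes: x right, y up, looking along -z (the intrinsics and any distortion apply to the point x, -y, -z); pixel columns grow to the right and rows downward; lengths in m; the calibration is good to about 2 mm. A picture is of the moment at which its call begins. calibration takes no time and is no camera call.
- r.finish_job(): hands the job in, once; it reports no verdict.
The state is a dict: "time_s": time; "joints": joint angles; "qd": joint speeds; "joint_efforts": joint torques, N m; "position": TCP position; "orientation": TCP orientation; "ft_force": force on the tool from outside, world axes, zero at the start; "ft_torque": the same for the moment, N m; "opening": finger opening in m.
Only numpy, scipy, OpenCV 4.12 (cv2) and the standard library are available. Lean on these libraries where they do the work, as an engineer would, in place of code of your own. Each camera call takes 0.05 s, during which the arm holds its last target.

TASK

The round tea caddy lies lid-up in one of the two sloping wooden cradles; its lid is only slipped on. Pinch lid and base together, turn the caddy over and lay it in the empty cradle lid-down, fully home against the foot stop, letting it settle in the groove before you let go. The lid must stay shut throughout, and leave the other things on the table where they are.

Things in the scene. Friction and masses are not known exactly. Their poses are not given: they have to be found in the camera images.
- caddy_mid (a point): centre of the closed caddy: plain round aluminium tin, 76 mm in diameter, 58 mm from base to lid top (flat ends: pinch it across these; 0.34 kg with lid, varying by a third). Its z axis is the caddy's axis, from base to lid; x and y do not matter. At the start it lies in cradle_a, base against the foot stop, z pointing up the slope.
- caddy_top (a point): point fixed to the caddy's body, on its axis, 58 mm from the base: where the middle of the lid's top is while the lid is shut. z from base to lid.
- lid_top (a point): middle of the outer face of the lid: a plain aluminium cap of the caddy's diameter, 17.5 mm deep, a thin raised bead round its open edge, slipped over the caddy's neck with 1.6 mm of play all round and held by nothing but its weight. z axis points out of the caddy.
- caddy: the caddy's body without the lid; origin at the centre of its base, z towards the lid.
- lid: the loose lid; origin at the centre of its open edge, z towards its closed flat face.
- cradle_a: the cradle that holds the caddy at the start; origin at the underside of its base board, straight below the caddy's centre. Fixed wooden stand: base board 135 x 105 x 14 mm carrying a 90-degree V-groove sloping 30 degrees from level, low end on the stand's -x side. In the stand's frame the groove runs uphill along (0.866, 0, 0.5); straight out of the groove is (-0.5, 0, 0.866).
- cradle_b: the empty cradle, same shape as cradle_a, to which the caddy goes; origin at the underside of its base board, straight below the seat. Fixed wooden stand: base board 135 x 105 x 14 mm carrying a 90-degree V-groove sloping 30 degrees from level, low end on the stand's -x side. In the stand's frame the groove runs uphill along (0.866, 0, 0.5); straight out of the groove is (-0.5, 0, 0.866).
- cradle_b_seat (a point): where the caddy's centre lies when it is home in cradle_b, 110 mm above the table; axes of cradle_b. In both cradles the groove runs on 6 mm past the caddy's upper end, and its side boards reach to 18 mm below the caddy's axis (square to the slope) at the highest.
- cradle_b_foot (a point): centre of the caddy's lower end when home in cradle_b: the lid's outer face must come here, against the foot stop; 29 mm down the slope from cradle_b_seat; axes of cradle_b. The stop is 56 mm wide, 8 mm thick, its top 22 mm below the caddy's axis (square to the slope), so a finger fits over it. The caddy does not slide down the wood by itself: lay it against the stop or ease it down.
- teacup: bystander, to be left alone: a small white porcelain cup, 66 mm wide at the rim, 45 mm high; origin at its underside (centre)
- tea_cake: bystander, to be left alone: a flat round pressed tea cake in paper, 110 mm across, 26 mm high; origin at its underside (centre)
- scoop: bystander, to be left alone: a wooden tea spoon 170 mm long, lying flat; origin at its underside
- tall_jar: bystander, to be left alone: an amber glass jar, 70 mm across, 130 mm high; origin at its underside (centre)
- gift_box: bystander, to be left alone: a closed red box, 80 x 120 x 60 mm high; origin at its underside (centre)
- small_tray: bystander, to be left alone: a low wooden tray, 120 x 170 x 25 mm high; origin at its underside (centre)
- gaiwan_bowl: bystander, to be left alone: a white porcelain bowl, 90 mm across, 50 mm high; origin at its underside (centre)
Things that resemble listed ones, but are neither listed nor needed, are in the scene too. Leave any blue, turquoise or yellow look-alike of the caddy alone.

How it is judged:
By the outcome, as a careful person would: the job done as asked, in the order asked, and still so for the second after the job is handed in, with the robot touching nothing.
It also fails if it takes over 50 s, if anything falls off the work surface, if the arm or the gripper's body presses on something with over 40 N, if the wrist force passes 120 N, or if a joint passes its speed limit or range.

## Working session

There is one attempt and no reset: what is moved stays moved. The work goes in short steps, Python scripts to look and compute and a shell command to move; the robot and the scene stay as the last step left them, time stands still between calls to the robot, and variables do not carry over. Pictures are saved under pics/ and viewed, and the job is handed in when it is done.

```bash
mkdir -p pics; ls
cat > h.py <<'E'
import numpy as np, cv2
from scipy.spatial.transform import Rotation as R
from rig import monitor, viewer, r
def q2R(q): return R.from_quat([q[1],q[2],q[3],q[0]])
def R2q(x): q=x.as_quat(); return np.array([q[3],q[0],q[1],q[2]])
def snap(n,save=None):
    p,d=viewer.snapshot(n)
    np.savez('last_%s.npz'%n,p=p,d=d)
    if save: cv2.imwrite('pics/'+save,cv2.cvtColor(p,cv2.COLOR_RGB2BGR))
    return p,d
def load(n):
    z=np.load('last_%s.npz'%n); return z['p'],z['d']
def cal(n):
    c=viewer.calibration(n); return np.array(c['camera_matrix']),np.array(c['xyz']),q2R(c['orientation'])
def world(n,uv,z):  # depth along axis
    K,t,Q=cal(n); uv=np.atleast_2d(uv).astype(float); z=np.atleast_1d(z)
    x=(uv[:,0]-K[0,2])/K[0,0]*z; y=(uv[:,1]-K[1,2])/K[1,1]*z
    return Q.apply(np.c_[x,-y,-z])+t
def proj(n,P):
    K,t,Q=cal(n); c=Q.inv().apply(np.atleast_2d(P)-t); z=-c[:,2]
    return np.c_[K[0,0]*c[:,0]/z+K[0,2], K[1,1]*-c[:,1]/z+K[1,2]]
def rayplane(n,uv,h):
    K,t,Q=cal(n); a=world(n,uv,np.ones(len(np.atleast_2d(uv)))); d=a-t
    return t+d*((h-t[2])/d[:,2])[:,None]
E
python3 - <<'E'
from h import *
for n in('scene','top'):
    snap(n,n+'0.png'); c=viewer.calibration(n); print(n,c)
s=monitor.sense(); print(s, r.tip_reach)
E
```

```text
pics
scene {'camera_matrix': array([[551.13420747,   0.        , 320.17139589],
       [  0.        , 551.13420747, 241.84676736],
       [  0.        ,   0.        ,   1.        ]]), 'xyz': array([1.2766055 , 0.61198452, 1.16969496]), 'orientation': array([0.39223101, 0.14350129, 0.32482847, 0.84855682])}
top {'camera_matrix': array([[611.44544431,   0.        , 321.52908112],
       [  0.        , 611.44544431, 240.71153093],
       [  0.        ,   0.        ,   1.        ]]), 'xyz': array([0.28715841, 0.00791025, 1.55272719]), 'orientation': array([-0.70416466, -0.06624286,  0.06036689,  0.70435776])}
{'time_s': 0.1, 'joints': array([-1.46028305e+00,  3.81120644e-01,  1.29814410e+00,  8.08196640e-06,
        1.46363638e+00, -2.15266835e-01]), 'qd': array([-0.00092214, -0.00046344, -0.00207091, -0.0008449 ,  0.00027531,
       -0.00055698]), 'joint_efforts': array([ 5.10029291e-03, -4.38650787e+01, -2.24910414e+01,  7.15033058e-02,
        3.42234434e-02, -7.05047319e-05]), 'position': array([ 0.17601572, -0.52081617,  0.24621759]), 'orientation': array([-6.53127683e-04,  9.86762582e-01,  1.62170216e-01,  3.82630770e-05]), 'ft_force': array([ 0.07752103, -0.35151582, -1.09084613]), 'ft_torque': array([ 0.01454479, -0.01843393,  0.03735585]), 'opening': 0.08833371596788632} 0.008
```

View pics/scene0.png

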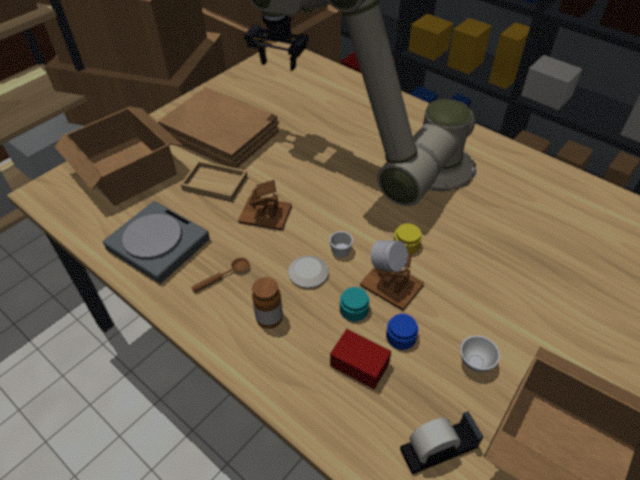

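View pics/top0.png

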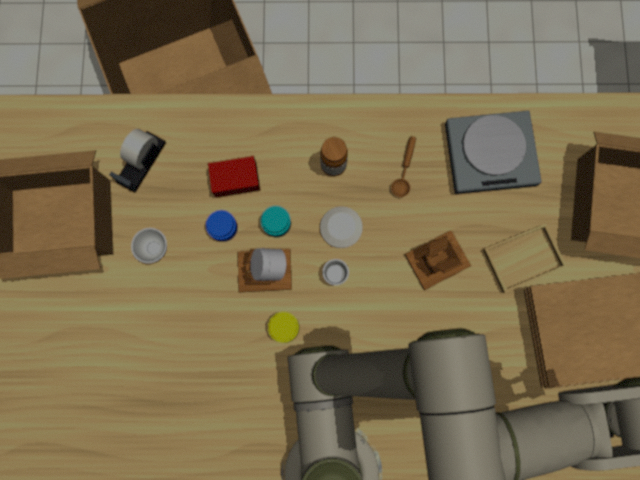

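The scene picture shows a grey tin in a wooden cradle at about (390,258) and an empty cradle at (265,205). In the top view they are at (266,266) and (437,260). 

Things that could be mistaken for the caddy, in top pixels:
- grey tin in the cradle (266,266)
- yellow tin (284,327)
- turquoise tin (276,221)
- blue tin (221,226)
- tape roll on a dispenser (140,150)

I choose the grey tin in the wooden cradle. Next I'll check it in close crops.

Run:
```python
from h import *
p,d=load('top')
a=cv2.resize(p[225:305,220:310],None,fx=4.4,fy=4.4,interpolation=cv2.INTER_CUBIC)
b=cv2.resize(p[220:300,395:485],None,fx=4.4,fy=4.4,interpolation=cv2.INTER_CUBIC)
p2,d2=load('scene')
c=cv2.resize(p2[225:315,350:435],None,fx=3,fy=3,interpolation=cv2.INTER_CUBIC)
e=cv2.resize(p2[165:240,225:310],None,fx=3,fy=3,interpolation=cv2.INTER_CUBIC)
def pad(x,w,h):
    o=np.zeros((h,w,3),np.uint8); o[:x.shape[0],:x.shape[1]]=x[:h,:w]; return o
im=np.vstack([np.hstack([pad(a,400,330),pad(b,400,330)]),np.hstack([pad(c,400,270),pad(e,400,270)])])
cv2.imwrite('pics/crop0.png',im[:,:,::-1])
for n,uv in (('top',[(266,266),(437,260),(256,266),(275,266),(245,285),(330,170),(500,150)]),('scene',[(390,258),(405,258)])):
    D=load(n)[1]
    for u,v in uv: print(n,u,v,world(n,[(u,v)],[D[v,u]]).round(3))
print((d==0).mean(),(d2==0).mean())
```

```text
top 266 266 [[0.482 0.148 0.153]]
top 437 260 [[ 0.508 -0.262  0.07 ]]
top 256 266 [[0.486 0.175 0.119]]
top 275 266 [[0.483 0.128 0.145]]
top 245 285 [[0.453 0.214 0.013]]
top 330 170 [[ 0.741 -0.001  0.055]]
top 500 150 [[ 0.794 -0.435  0.054]]
scene 390 258 [[0.518 0.17  0.136]]
scene 405 258 [[0.471 0.186 0.105]]
0.0039453125 0.0040494791666666665
```

View pics/crop0.png

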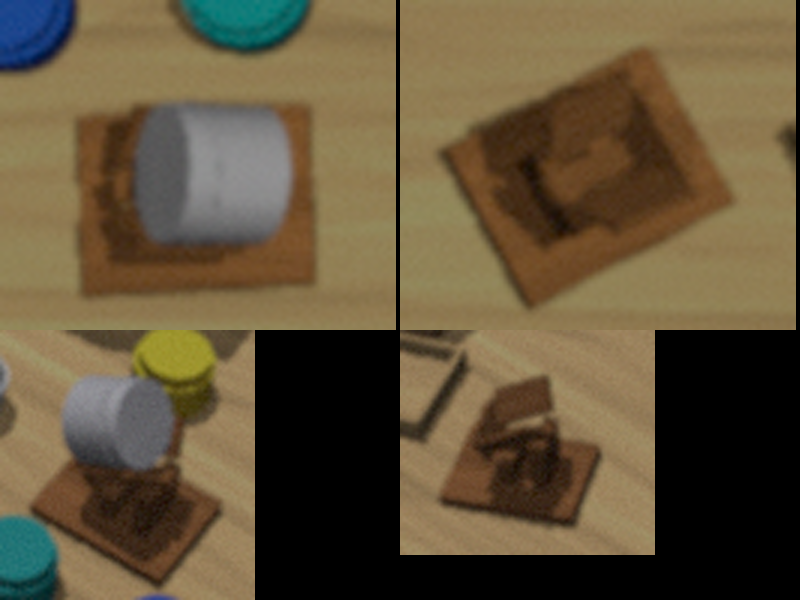

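The crop confirms a plain grey round tin with its lid end up-slope, facing image left (about (256,266) in the top view, world +y). The empty cradle is turned by roughly 25°. Next I'll measure both with depth, masks and board contours.

```bash
cat > m1.py <<'E'
from h import *
def cloud(n,box):
    p,d=load(n); u0,u1,v0,v1=box
    V,U=np.mgrid[v0:v1,u0:u1]; U=U.ravel();V=V.ravel(); z=d[V,U]; k=z>0
    return world(n,np.c_[U,V][k],z[k]), p[V[k],U[k]].astype(int), np.c_[U,V][k]
if __name__=='__main__':
  B={'a':{'top':(225,305,235,305),'scene':(350,430,225,312)},'b':{'top':(395,485,220,300),'scene':(230,300,170,235)}}
  for c in 'ab':
    for n in ('top','scene'):
        P,C,UV=cloud(n,B[c][n])
        hsv=cv2.cvtColor(C[None].astype(np.uint8),cv2.COLOR_RGB2HSV)[0].astype(int)
        tab=P[P[:,2]<0.006]
        print(c,n,'table z med/std',np.median(tab[:,2]).round(4),tab[:,2].std().round(4))
        bd=P[(P[:,2]>0.0085)&(P[:,2]<0.02)]
        print('board pts',len(bd),np.median(bd[:,2]).round(4),bd[:,2].std().round(4))
        m=P[:,2]>0.008
        # board rect by 3D height; drop points outliers
        rect=cv2.minAreaRect((bd[:,:2]*1000).astype(np.float32)); print('rect',np.round(rect[0],1),np.round(rect[1],1),round(rect[2],1))
  def hsvof(n): 
    p,_=load(n); return cv2.cvtColor(p,cv2.COLOR_RGB2HSV)
  for n,uv in (('top',[(245,285),(266,266),(420,275),(300,300),(437,260)]),('scene',[(385,290),(270,215),(390,250)])):
    H=hsvof(n)
    for u,v in uv: print(n,u,v,H[v,u])
E
python3 m1.py
```

```text
a top table z med/std 0.0008 0.003
board pts 939 0.0144 0.003
rect [493.  165.9] [177.4 201.2] 0.9
a scene table z med/std -0.0004 0.0026
board pts 1092 0.0137 0.0025
rect [463.8 155. ] [225.4 194.7] 50.4
b top table z med/std 0.0012 0.0029
board pts 1186 0.0146 0.0031
rect [ 519.9 -279.7] [226.6 204.2] 88.9
b scene table z med/std -0.0002 0.0028
board pts 905 0.0137 0.0027
rect [ 484.3 -325.1] [267.7 181.8] 47.2
top 245 285 [ 15 181  97]
top 266 266 [120   2 143]
top 420 275 [ 15 161 114]
top 300 300 [ 22 109 143]
top 437 260 [ 15 156 106]
scene 385 290 [ 15 183  60]
scene 270 215 [ 15 211  41]
scene 390 250 [120  13 117]
```

```bash
cat > m2.py <<'E'
from h import *
B={'a':{'top':(225,305,235,305),'scene':(350,430,225,312)},'b':{'top':(395,485,220,300),'scene':(230,300,170,235)}}
for c in 'ab':
  for n in ('top','scene'):
    p,d=load(n); u0,u1,v0,v1=B[c][n]
    S=4
    big=cv2.resize(p[v0:v1,u0:u1],None,fx=S,fy=S,interpolation=cv2.INTER_CUBIC)
    H=cv2.cvtColor(big,cv2.COLOR_RGB2HSV).astype(int)
    m=((H[...,0]<19)&(H[...,1]>140)).astype(np.uint8)
    k,l,st,ct=cv2.connectedComponentsWithStats(m); i=1+np.argmax(st[1:,4]); m=(l==i).astype(np.uint8)
    cs,_=cv2.findContours(m,cv2.RETR_EXTERNAL,cv2.CHAIN_APPROX_NONE)
    q=max(cs,key=cv2.contourArea)[:,0].astype(float)
    uv=(q+.5)/S-.5+[u0,v0]
    w=rayplane(n,uv,0.014)
    rect=cv2.minAreaRect((w[:,:2]*1000).astype(np.float32)); print(c,n,'rect',np.round(rect[0],1),np.round(rect[1],1),round(rect[2],1))
    print(np.round(cv2.boxPoints(rect)).tolist())
    cv2.drawContours(big,[q.astype(np.int32)],-1,(0,255,0),1)
    cv2.imwrite(f'pics/m2_{c}_{n}.png',big[:,:,::-1])
E
python3 m2.py
python3 - <<'E'
import cv2,numpy as np
o=np.zeros((600,800,3),np.uint8)
for i,(c,n) in enumerate([('a','top'),('b','top'),('a','scene'),('b','scene')]):
    x=cv2.imread(f'pics/m2_{c}_{n}.png'); y=cv2.resize(x,None,fx=min(400/x.shape[1],300/x.shape[0]),fy=min(400/x.shape[1],300/x.shape[0]))
    o[(i//2)*300:(i//2)*300+y.shape[0],(i%2)*400:(i%2)*400+y.shape[1]]=y
cv2.imwrite('pics/m2.png',o)
E
```

```text
a top rect [492.4 166.8] [109.4 134.6] 2.6
[[435.0, 232.0], [441.0, 97.0], [550.0, 102.0], [544.0, 237.0]]
a scene rect [491.7 172.4] [118.7 134.6] 3.4
[[429.0, 236.0], [436.0, 102.0], [555.0, 109.0], [547.0, 243.0]]
b top rect [ 517.5 -273. ] [105.1 136.6] 26.7
[[440.0, -236.0], [501.0, -358.0], [595.0, -310.0], [534.0, -188.0]]
b scene rect [ 488.  -284.6] [191.9 134.3] 26.9
[[372.0, -268.0], [433.0, -388.0], [604.0, -301.0], [543.0, -181.0]]
```

View pics/m2.png

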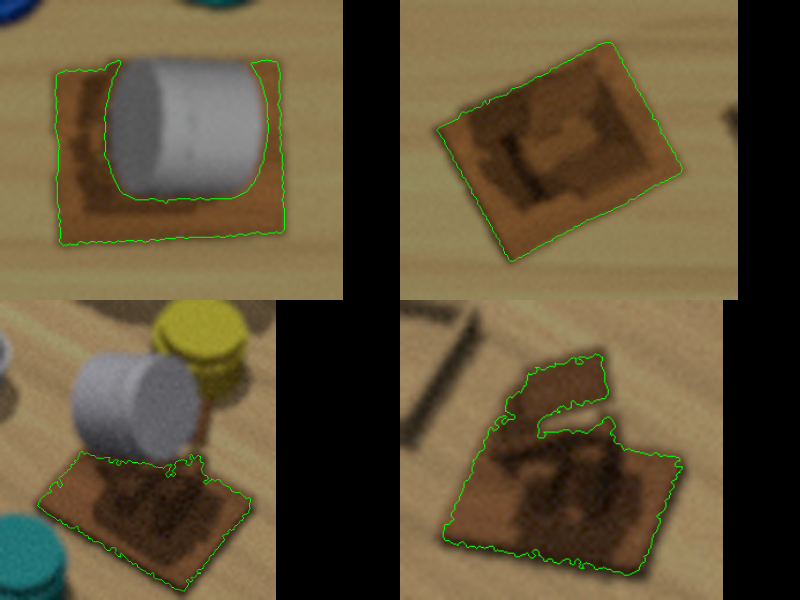

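```bash
cat > m3.py <<'E'
from h import *
from m1 import cloud
from scipy.optimize import least_squares
# caddy cylinder fit
pts=[]
for n,box in (('top',(245,295,238,292)),('scene',(365,415,235,278))):
    P,C,UV=cloud(n,box)
    hsv=cv2.cvtColor(C[None].astype(np.uint8),cv2.COLOR_RGB2HSV)[0].astype(int)
    k=(hsv[:,1]<50)&(P[:,2]>0.06)
    # erode
    pts.append(P[k]); print(n,k.sum(),P[k].min(0).round(3),P[k].max(0).round(3))
    Q=P[k]
    for nm,yaw in (('92.6',np.radians(92.6)),):
        a=np.array([np.cos(yaw)*.866,np.sin(yaw)*.866,.5])
        def res(x):
            a=np.array([np.cos(x[3])*.866,np.sin(x[3])*.866,.5])
            v=Q-x[:3]; s=v@a; rr=np.linalg.norm(v-s[:,None]*a,axis=1)
            # distance to capped cylinder surface
            return np.maximum(rr-.038,np.abs(s)-.029)
        f=least_squares(res,[.492,.16,.11,yaw],loss='soft_l1',f_scale=.003)
        print(n,'caddy',f.x[:3].round(4),np.degrees(f.x[3]).round(2),np.median(abs(f.fun)).round(4))
Q=np.vstack(pts)
f=least_squares(res,[.492,.16,.11,yaw],loss='soft_l1',f_scale=.003)
print('both',f.x[:3].round(4),np.degrees(f.x[3]).round(2))
# cradle b height map
for n,box in (('top',(395,485,220,300)),('scene',(230,300,170,235))):
    P,C,UV=cloud(n,box)
    hsv=cv2.cvtColor(C[None].astype(np.uint8),cv2.COLOR_RGB2HSV)[0].astype(int)
    k=(hsv[:,0]<19)&(hsv[:,1]>140)&(P[:,2]>.02)
    y=np.radians(116.7); ex=np.array([np.cos(y),np.sin(y)]); ey=np.array([-ex[1],ex[0]])
    v=P[k][:,:2]-[.5175,-.273]; s=v@ex*1000; t=v@ey*1000; z=P[k][:,2]*1000
    print(n); 
    for s0 in range(-60,60,10):
        print(s0,[ (int(np.median(z[q])) if (q:=(s>=s0)&(s<s0+10)&(t>=t0)&(t<t0+10)).sum()>0 else None) for t0 in range(-50,50,10)])
E
python3 m3.py
```

```text
top 993 [0.454 0.105 0.095] [0.528 0.19  0.166]
top caddy [0.4928 0.1486 0.1116] 92.49 0.0011
scene 973 [0.457 0.106 0.061] [0.536 0.195 0.16 ]
scene caddy [0.4919 0.1512 0.1098] 92.36 0.0011
both [0.4919 0.1498 0.111 ] 92.65
top
-60 [20, None, None, 20, None, 20, 20, 23, 20, 21]
-50 [None, None, None, None, None, None, None, 71, None, 21]
-40 [49, 77, 74, 75, 75, 77, 76, 73, 80, 21]
-30 [78, 83, 74, 67, 62, 61, 67, 74, 85, 22]
-20 [85, 90, 82, 68, 52, 52, 72, 79, 87, 94]
-10 [95, 96, 86, 73, 56, 57, 76, 86, 97, 21]
0 [25, 101, 93, 81, 64, 65, 80, 94, 102, 21]
10 [62, 108, 98, 87, 68, 70, 86, 99, 108, 106]
20 [21, 106, 101, 90, 74, 71, 91, 96, 105, 21]
30 [21, 21, 49, 64, 74, 76, 62, 55, None, 22]
40 [20, 21, 21, 21, 77, 48, 22, 23, 21, None]
50 [21, 21, 24, 20, 23, None, 22, None, 20, 22]
scene
-60 [None, None, None, None, None, None, None, None, None, None]
-50 [None, None, None, None, None, None, None, None, None, None]
-40 [None, 76, 74, 74, 75, 72, 71, None, None, None]
-30 [80, 78, 56, 70, 67, 63, 68, 71, 79, None]
-20 [87, 82, 51, 50, 44, 56, 67, 80, 82, None]
-10 [89, 90, 37, 44, 43, 38, 71, 84, 88, None]
0 [96, 95, 31, 40, 42, 39, 78, 88, 92, None]
10 [103, 100, 79, 64, 58, 91, 84, 96, 101, None]
20 [107, 97, 46, 67, 63, None, 88, 101, 103, None]
30 [None, 103, 54, 57, 63, 59, 49, 30, None, None]
40 [None, None, None, 83, 76, None, None, None, None, None]
50 [None, None, None, None, None, None, None, None, None, None]
```

```bash
cat > m4.py <<'E'
from h import *
from m1 import cloud
from scipy.optimize import least_squares
P,C,UV=cloud('top',(395,485,220,300))
y=np.radians(116.7); ex=np.array([np.cos(y),np.sin(y)]); ey=np.array([-ex[1],ex[0]])
v=(P[:,:2]-[.5175,-.273]); s=v@ex; t=v@ey; z=P[:,2]
k=(s>-.018)&(s<.025)&(abs(t)<.035)&(z>.035)
Q=P[k]
def res(x,fixz=.110):
    e=np.array([np.cos(x[2]),np.sin(x[2])]); n=np.array([-e[1],e[0]])
    w=Q[:,:2]-x[:2]; S=w@e; T=w@n
    return ((-.5*S+.866*(Q[:,2]-fixz))-(-.0537+abs(T)))/1.414
f=least_squares(res,[.525,-.287,y],loss='soft_l1',f_scale=.003)
print(k.sum(),f.x.round(4),np.degrees(f.x[2]),np.median(abs(f.fun)))
w=f.x[:2]-[.5175,-.273]; print('offset in board axes',w@ex,w@ey)
# A offset
for bc,yaw in (([.4924,.1668],92.6),):
    e=np.array([np.cos(np.radians(yaw)),np.sin(np.radians(yaw))]); w=np.array([.4923,.1498])-bc; print('A off',w@e,w@[-e[1],e[0]])
# foot stop: points with h about -22 
e=np.array([np.cos(f.x[2]),np.sin(f.x[2])]);n=np.array([-e[1],e[0]])
for nm in('top','scene'):
    P,C,UV=cloud(nm,{'top':(395,485,220,300),'scene':(230,300,170,235)}[nm])
    w=P[:,:2]-f.x[:2]; S=w@e;T=w@n; Z=P[:,2]-.110
    u=.866*S+.5*Z; h=-.5*S+.866*Z
    for tr in ((0,.012),(.012,.025),(-.025,-.012),(-.012,0)):
        q=(T>tr[0])&(T<tr[1])&(u<-.0)&(h>-.06)&(h<-.01)
        o=np.argsort(u[q]); print(nm,tr,[(round(a*1000),round(b*1000)) for a,b in zip(u[q][o],h[q][o])][:40])
    q=(h>-.025)&(h<-.012)&(abs(T)>.03)&(abs(T)<.05); print('rim u range',np.percentile(u[q],[2,98]).round(3), 'Trange',np.percentile(T[(h>-.03)&(h<-.012)],[1,99]).round(3))
E
python3 m4.py
```

```text
433 [ 0.5265 -0.2906  2.0429] 117.04826924543005 0.0016502059284351886
offset in board axes -0.019772606853526414 -0.00015637872192319675
A off -0.01697796338762924 0.0008710678551763717
top (0, 0.012) [(-162, -37), (-156, -34), (-155, -43), (-155, -37), (-153, -35), (-153, -34), (-153, -36), (-152, -32), (-151, -36), (-151, -36), (-151, -42), (-151, -37), (-151, -38), (-150, -47), (-150, -52), (-150, -39), (-149, -45), (-149, -35), (-147, -48), (-146, -38), (-146, -35), (-146, -42), (-146, -45), (-146, -40), (-145, -38), (-145, -36), (-145, -39), (-144, -45), (-144, -41), (-143, -55), (-143, -47), (-142, -50), (-141, -41), (-140, -41), (-139, -44), (-138, -49), (-138, -42), (-138, -45), (-138, -48), (-137, -55)]
top (0.012, 0.025) [(-151, -38), (-150, -36), (-150, -40), (-150, -38), (-149, -42), (-148, -40), (-148, -39), (-148, -40), (-147, -42), (-147, -42), (-145, -44), (-145, -42), (-144, -44), (-143, -37), (-143, -41), (-142, -47), (-142, -45), (-142, -40), (-142, -48), (-142, -39), (-141, -47), (-140, -43), (-139, -40), (-139, -33), (-139, -40), (-138, -39), (-138, -43), (-138,
[... 2724 characters left out ...]
23), (-27, -31), (-26, -29), (-26, -54), (-26, -22), (-26, -28), (-25, -20), (-25, -49), (-25, -52), (-24, -23), (-22, -58), (-19, -58)]
scene (-0.012, 0) [(-135, -53), (-131, -52), (-130, -53), (-129, -55), (-129, -54), (-128, -50), (-125, -54), (-124, -53), (-120, -56), (-120, -59), (-119, -53), (-119, -56), (-118, -57), (-111, -57), (-83, -58), (-80, -58), (-32, -24), (-31, -23), (-30, -30), (-29, -36), (-29, -25), (-29, -23), (-29, -59), (-28, -33), (-28, -27), (-27, -33), (-27, -39), (-27, -31), (-27, -37), (-27, -28), (-26, -24), (-26, -36), (-25, -25), (-24, -34), (-24, -27), (-23, -33), (-22, -56), (-20, -58), (-20, -59), (-10, -59)]
rim u range [-0.127  0.04 ] Trange [-0.044  0.15 ]
```

```bash
cat > plan.py <<'E'
from h import *
import sys
CA=np.array([.4922,.1498,.1105]); YA=92.6
CB=np.array([.5255,-.2889,.110]); YB=116.9
def frame(c,yaw,sgn,h,u,up=False):
    # TCP pose with grasp point at height h out of groove and u up-slope from centre; tool y = sgn*uphill
    e=np.array([np.cos(np.radians(yaw)),np.sin(np.radians(yaw)),0]); k=np.array([0,0,1.])
    a=.866*e+.5*k; n=-.5*e+.866*k
    z=-n; y=sgn*a; x=np.cross(y,z)
    return R.from_matrix(np.c_[x,y,z]), c+n*(h-.011)+a*u
def A(h,u=0): return frame(CA,YA,1,h,u)
def B(h,u=0): return frame(CB,YB,-1,h,u)
def down(p,head):
    t=np.radians(head); y=np.array([np.cos(t),np.sin(t),0]); z=np.array([0,0,-1.])
    return R.from_matrix(np.c_[np.cross(y,z),y,z]),np.array(p)
def delta(tgt,cur=None):
    if cur is None:
        s=monitor.sense(); cur=(q2R(s['orientation']),np.array(s['position']))
    dr=(cur[0].inv()*tgt[0]).as_rotvec(); dp=cur[0].inv().apply(tgt[1]-cur[1])
    print('rot',dr.round(4),'(%.0f deg)'%np.degrees(np.linalg.norm(dr)),'shift',dp.round(4),'%.3f'%np.linalg.norm(dp))
def fk_R(q): return R.from_euler('Z',q[0])*R.from_euler('Y',q[1]+q[2])*R.from_euler('Z',q[3])*R.from_euler('Y',q[4])*R.from_euler('Z',q[5]+np.pi/2)
def rec():
    import json,os
    s=monitor.sense(); L=json.load(open('log.json')) if os.path.exists('log.json') else []
    L.append([list(map(float,s['joints'])),list(map(float,s['position'])),list(map(float,s['orientation']))]); json.dump(L,open('log.json','w'))
    print('t',round(s['time_s'],2),'q',s['joints'].round(3),'p',s['position'].round(4),'F',s['ft_force'].round(1),'T',s['ft_torque'].round(2),'op',round(s['opening'],4))
    print('fkerr deg',np.degrees((fk_R(s['joints']).inv()*q2R(s['orientation'])).magnitude()).round(2))
    return s
E
python3 - <<'E'
from plan import *
rec(); delta(down((.42,-.22,.30),10))
E
```

```text
t 0.1 q [-1.46   0.381  1.298  0.     1.464 -0.215] p [ 0.176  -0.5208  0.2462] F [ 0.1 -0.4 -1.1] T [ 0.01 -0.02  0.04] op 0.0883
fkerr deg 0.0
rot [-9.0000e-04 -1.1000e-03 -1.4195e+00] (81 deg) shift [ 0.3274 -0.207  -0.0534] 0.391
```

```bash
python3 -m jog '[0,0,-0.1,0.01,-0.006,-0.02,100, 0,0,-0.22,0.04,-0.025,-0.035,100, 0,0,-0.34,0.075,-0.047,-0.05,100, 0,0,-0.46,0.11,-0.07,-0.053,100, 0,0,-0.58,0.145,-0.092,-0.053,100, 0,0,-0.70,0.18,-0.114,-0.053,100, 0,0,-0.82,0.215,-0.136,-0.053,100, 0,0,-0.94,0.25,-0.158,-0.053,100, 0,0,-1.06,0.28,-0.177,-0.053,100, 0,0,-1.18,0.305,-0.193,-0.053,100, 0,0,-1.30,0.32,-0.203,-0.053,100, 0,0,-1.42,0.327,-0.207,-0.053,100]' 30
python3 - <<'E'
from plan import *
rec(); delta(down((.42,-.22,.30),10)); delta(A(.10)); print(A(.10)[1])
E
```

```text
time_s: 1.1
position: [0.4206, -0.218, 0.2996]
orientation: [-0.0, 0.639, 0.769, 0.0]
ft_force: [0.5, -0.8, -0.1]
opening: 0.0883
t 1.1 q [-0.729  0.209  1.392  0.     1.54  -0.913] p [ 0.4206 -0.218   0.2996] F [ 0.5 -0.8 -0.1] T [ 0.05 -0.08  0.06] op 0.0883
fkerr deg 0.0
rot [-0.0001 -0.0008  0.0092] (1 deg) shift [-0.0018 -0.001  -0.0004] 0.002
rot [-0.4296  0.3737 -1.3973] (86 deg) shift [0.3044 0.1314 0.1122] 0.350
[0.49421865 0.10534581 0.187574  ]
```

```bash
cat > ik.py <<'E'
from plan import *
import json
from scipy.optimize import least_squares
def basis(q):
    Z=R.from_euler('Z',q[0]); f=lambda a:Z.apply([np.sin(a),0,np.cos(a)])
    return np.c_[Z.apply([0,1,0]),[0,0,1],f(q[1]),f(q[1]+q[2]),fk_R(q).apply([0,0,1])]
def fit():
    L=json.load(open('log.json')); M=np.vstack([basis(q) for q,p,o in L]); b=np.hstack([p for q,p,o in L])
    x,res,rk,sv=np.linalg.lstsq(M,b,rcond=1e-4); return x,abs(M@x-b).max(),sv
lo=np.array([-3.11,-.89,.22,-1.42,.17,-2.88]);hi=np.array([3.11,2.33,2.48,4.56,2.85,2.88])
def ik(t,x,q0):
    f=least_squares(lambda q:np.r_[basis(q)@x-t[1],.3*(fk_R(q).inv()*t[0]).as_rotvec()],q0,bounds=(lo,hi)); return f.x,np.linalg.norm(f.fun)
if __name__=='__main__':
    x,e,sv=fit(); print(x.round(4),e,sv)
    q0=monitor.sense()['joints']
    for n,t in (('A+',A(.10)),('A',A(.002)),('B+',B(.10)),('B',B(.002))):
        for g in (q0,q0+[0,0,0,1,0,-1],q0+[0,0,0,-1,0,1],q0+[0,0,0,3,0,2]):
            q,r_=ik(t,x,np.clip(g,lo+.01,hi-.01)); print(n,q.round(2),round(r_,5))
E
python3 ik.py
```

```text
[ 0.1175 -0.0855  0.4895  0.3573  0.0834] 0.0006575692777055497 [2.42451671e+00 1.45351858e+00 1.41421357e+00 9.48809149e-02
 2.19330597e-04]
A+ [-0.11  0.31  1.6   0.53  1.35 -1.88] 0.0
A+ [-0.11  0.31  1.6   0.53  1.35 -1.88] 0.0
A+ [-0.11  0.31  1.6   0.53  1.35 -1.88] 0.0
A+ [-0.11  0.31  1.6   0.53  1.35 -1.88] 0.0
A [-0.01  0.4   1.73  0.59  1.12 -1.92] 0.0
A [-0.01  0.4   1.73  0.59  1.12 -1.92] 0.0
A [-0.01  0.4   1.73  0.59  1.12 -1.92] 0.0
A [-0.01  0.4   1.73  0.59  1.12 -1.92] 0.0
B+ [-0.75  0.68  1.    0.19  1.96  0.38] 0.0
B+ [-0.75  0.68  1.    0.19  1.96  0.38] 0.0
B+ [-0.75  0.68  1.    0.19  1.96  0.38] 0.0
B+ [-0.75  0.68  1.    0.19  1.96  0.38] 0.0
B [-0.72  0.63  1.33  0.19  1.67  0.35] 0.0
B [-0.72  0.63  1.33  0.19  1.67  0.35] 0.0
B [-0.72  0.63  1.33  0.19  1.67  0.35] 0.0
B [-0.72  0.63  1.33  0.19  1.67  0.35] 0.0
```

Run:
```python
from plan import *
delta(A(.13))
```

```text
rot [-0.4296  0.3737 -1.3973] (86 deg) shift [0.2895 0.1294 0.0862] 0.329
```

```bash
python3 -m jog '[-0.04,0.03,-0.12,0.02,0.009,0,100, -0.07,0.06,-0.24,0.05,0.022,0,100, -0.11,0.09,-0.35,0.08,0.036,0.005,100, -0.14,0.12,-0.47,0.11,0.05,0.01,100, -0.18,0.16,-0.58,0.14,0.063,0.02,100, -0.21,0.19,-0.70,0.17,0.076,0.03,100, -0.25,0.22,-0.81,0.20,0.09,0.04,100, -0.29,0.25,-0.93,0.225,0.1,0.05,100, -0.32,0.28,-1.05,0.25,0.112,0.06,100, -0.36,0.31,-1.16,0.27,0.12,0.07,100, -0.39,0.34,-1.28,0.283,0.126,0.08,100, -0.43,0.374,-1.397,0.2895,0.1294,0.0862,100]'
python3 - <<'E'
from plan import *
rec(); delta(A(.13)); delta(A(.03))
E
python3 ik.py
```

```text
time_s: 2.1
position: [0.4961, 0.0892, 0.2126]
orientation: [-0.005, -0.016, 0.966, 0.258]
ft_force: [0.8, 0.0, -0.0]
opening: 0.0882
t 2.1 q [-0.299  0.359  1.54   0.494  1.448 -2.017] p [0.4961 0.0892 0.2126] F [ 0.8  0.  -0. ] T [-0.14 -0.15  0.07] op 0.0882
fkerr deg 0.0
rot [-0.0012  0.0037 -0.0107] (1 deg) shift [ 0.0012  0.0015 -0.0002] 0.002
rot [-0.0012  0.0037 -0.0107] (1 deg) shift [0.0016 0.0017 0.0998] 0.100
[0.1151 0.1351 0.4433 0.3652 0.2576] 0.012175863682763022 [2.94515504 1.77892259 1.74200909 0.34225121 0.09881633]
A+ [-0.28  0.35  1.62  0.5   1.38 -2.04] 0.0
A+ [-0.28  0.35  1.62  0.5   1.38 -2.04] 0.0
A+ [-0.28  0.35  1.62  0.5   1.38 -2.04] 0.0
A+ [0.2  0.22 2.26 4.56 0.17 0.45] 0.29663
A [-0.18  0.44  1.75  0.56  1.15 -2.08] 0.0
A [-0.18  0.44  1.75  0.56  1.15 -2.08] 0.0
A [-0.18  0.44  1.75  0.56  1.15 -2.08] 0.0
A [0.27 0.35 2.23 4.56 0.17 0.5 ] 0.26047
B+ [-0.79  1.02  0.43  0.19  2.18  0.38] 0.0
B+ [-0.8   1.25  0.22  3.16  2.85 -2.88] 0.42842
B+ [-0.79  1.02  0.43  0.19  2.18  0.38] 0.0
B+ [-0.79  1.02  0.43  0.19  2.18  0.38] 0.0
B [-0.77  0.88  0.94  0.17  1.81  0.33] 0.0
B [-0.76  1.34  0.22  3.14  2.85 -2.88] 0.46096
B [-0.77  0.88  0.94  0.17  1.81  0.33] 0.0
B [-0.77  0.88  0.94  0.17  1.81  0.33] 0.0
```

Run:
```python
from plan import *
o=[]
for n in('scene','top'):
    p,d=snap(n)
    t=A(.011)[1]; c=proj(n,[CA])[0].astype(int)
    x=p[c[1]-90:c[1]+50,c[0]-70:c[0]+70].copy(); o.append(cv2.resize(x,(400,400),interpolation=cv2.INTER_CUBIC))
cv2.imwrite('pics/pre.png',np.hstack(o)[:,:,::-1])
```

```text
(no output)
```

View pics/pre.png

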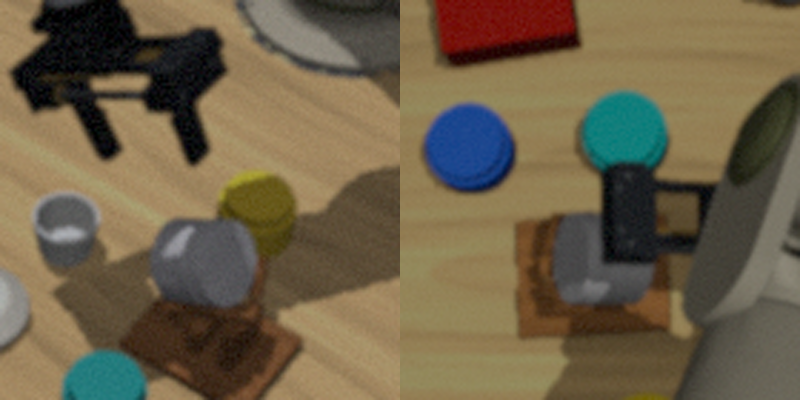

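```bash
python3 -m jog '[-0.001,0.004,-0.011,0.001,0.002,0.01,100, -0.001,0.004,-0.011,0.0015,0.003,0.03,100, -0.001,0.004,-0.011,0.0015,0.003,0.05,100, -0.001,0.004,-0.011,0.0015,0.003,0.07,100, -0.001,0.004,-0.011,0.0015,0.003,0.082,100, -0.001,0.004,-0.011,0.0015,0.003,0.09,100,-0.001,0.004,-0.011,0.0015,0.003,0.09,100]'
python3 - <<'E'
from plan import *
rec(); delta(A(.002,.0015))
o=[]
for n in('scene','top'):
    p,d=snap(n)
    c=proj(n,[CA])[0].astype(int)
    x=p[c[1]-60:c[1]+40,c[0]-50:c[0]+50].copy(); o.append(cv2.resize(x,(400,400),interpolation=cv2.INTER_CUBIC))
cv2.imwrite('pics/pre2.png',np.hstack(o)[:,:,::-1])
E
```

```text
time_s: 2.78
position: [0.4929, 0.1351, 0.1362]
orientation: [-0.006, -0.018, 0.966, 0.257]
ft_force: [-0.5, -0.1, -0.5]
opening: 0.0885
t 2.78 q [-0.208  0.452  1.653  0.537  1.229 -2.049] p [0.4929 0.1351 0.1362] F [-0.5 -0.1 -0.5] T [-0.16 -0.17 -0.04] op 0.0885
fkerr deg 0.0
rot [-0.0029  0.0019 -0.0084] (1 deg) shift [0.0001 0.0015 0.0386] 0.039
```

View pics/pre2.png

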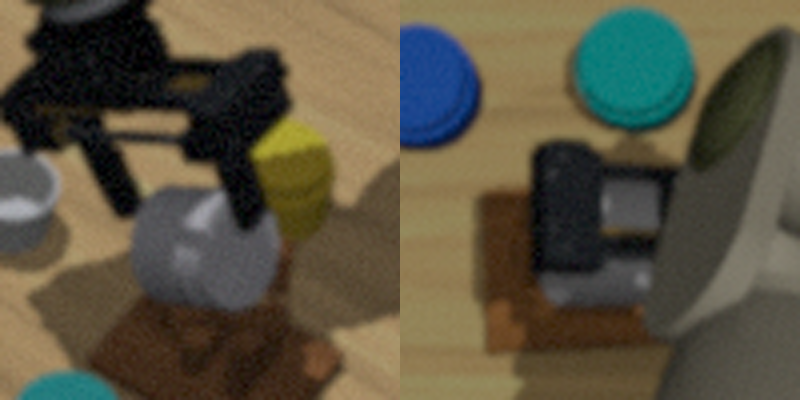

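```bash
python3 -m jog '[-0.003,0.002,-0.008,0,0.0015,0.01,100, -0.003,0.002,-0.008,0,0.0015,0.02,100, -0.003,0.002,-0.008,0,0.0015,0.03,100, -0.003,0.002,-0.008,0,0.0015,0.0385,100, -0.003,0.002,-0.008,0,0.0015,0.0385,100]'
python3 - <<'E'
from plan import *
rec(); delta(A(.002,.0015))
E
```

```text
time_s: 3.3
position: [0.492, 0.1559, 0.1027]
orientation: [-0.007, -0.023, 0.966, 0.259]
ft_force: [0.3, 0.2, -0.6]
opening: 0.088
t 3.3 q [-0.168  0.505  1.687  0.568  1.141 -2.077] p [0.492  0.1559 0.1027] F [ 0.3  0.2 -0.6] T [-0.17 -0.15 -0.01] op 0.088
fkerr deg 0.0
rot [ 0.001  -0.0018  0.0008] (0 deg) shift [ 0.      0.0001 -0.0008] 0.001
```

```bash
python3 -m jog '[0,0,0,0,0,0,75, 0,0,0,0,0,0,70, 0,0,0,0,0,0,68, 0,0,0,0,0,0,64]' 10; python3 -m jog '[0,0,0,0,0,0,55, 0,0,0,0,0,0,50, 0,0,0,0,0,0,40, 0,0,0,0,0,0,30]' 10
python3 - <<'E'
from plan import *
rec(); delta(A(.002,.0015))
E
```

```text
time_s: 3.63
position: [0.493, 0.1549, 0.1046]
orientation: [-0.005, -0.023, 0.966, 0.259]
ft_force: [0.2, -0.6, -0.1]
opening: 0.0636
time_s: 3.97
position: [0.493, 0.1549, 0.1045]
orientation: [-0.005, -0.023, 0.966, 0.259]
ft_force: [-0.3, -2.3, 3.2]
opening: 0.0577
t 3.97 q [-0.17   0.502  1.685  0.567  1.143 -2.077] p [0.493  0.1549 0.1045] F [-0.3 -2.3  3.2] T [-0.3  -0.08  0.05] op 0.0577
fkerr deg 0.0
rot [0.0002 0.0017 0.0018] (0 deg) shift [0.001  0.0001 0.0013] 0.002
```

```bash
python3 -m jog '[0,0,0,0,0,0,30, 0,0,0,0,0,0,30, 0,0,0,0,0,0,30, 0,0,0,0,0,0,30]' 40; python3 -m jog '[0,0,0,0,0,-0.002,30, 0,0,0,0,0,-0.006,30, 0,0,0,0,0,-0.012,30, 0,0,0,0,0,-0.02,30, 0,0,0,0,0,-0.03,30, 0,0,0,0,0,-0.042,30, 0,0,0,0,0,-0.056,30, 0,0,0,0,0,-0.07,30, 0,0,0,0,0,-0.083,30, 0,0,0,0,0,-0.093,30, 0,0,0,0,0,-0.10,30, 0,0,0,0,0,-0.10,30]' 40
python3 - <<'E'
from plan import *
rec()
o=[]
for n in('scene','top'):
    p,d=snap(n)
    c=proj(n,[A(.1)[1]])[0].astype(int)
    x=p[c[1]-50:c[1]+50,c[0]-50:c[0]+50].copy(); o.append(cv2.resize(x,(400,400),interpolation=cv2.INTER_CUBIC))
cv2.imwrite('pics/lift.png',np.hstack(o)[:,:,::-1])
E
```

```text
time_s: 4.3
position: [0.493, 0.1549, 0.1045]
orientation: [-0.005, -0.023, 0.966, 0.259]
ft_force: [-0.9, -3.3, 4.8]
opening: 0.0576
time_s: 5.3
position: [0.4955, 0.1043, 0.1921]
orientation: [-0.004, -0.022, 0.966, 0.259]
ft_force: [-0.3, 0.3, -2.6]
opening: 0.0576
t 5.3 q [-0.27   0.381  1.574  0.506  1.386 -2.033] p [0.4955 0.1043 0.1921] F [-0.3  0.3 -2.6] T [-0.37 -0.19  0.02] op 0.0576
fkerr deg 0.0
```

View pics/lift.png

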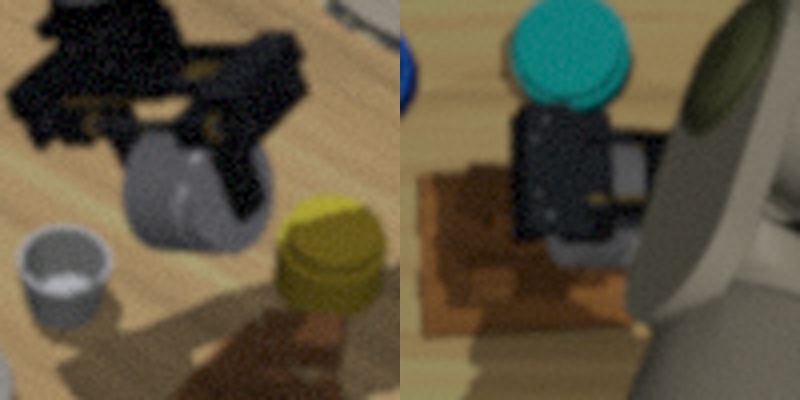

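The tin is lifted and held at a 57.6 mm opening, lid and base together. Next I'll plan the turn and transfer to cradle B.

```bash
cat >> plan.py <<'E'
def way(yaw,rz,p): # lean yaw, spin about tool z from A-like
    f=frame(np.zeros(3),yaw,1,0,0)[0]; return f*R.from_euler('Z',np.radians(rz)),np.array(p)
E
python3 - <<'E'
from plan import *
t=way(116.9,180,[0,0,0])[0]; print((t.inv()*B(.1)[0]).magnitude())
W1=way(100,60,(.50,.03,.225)); W2=way(109,122,(.53,-.12,.225)); W3=B(.11,.008)
delta(W1); delta(W2,W1); delta(W3,W2); print(W3[1])
E
```

```text
1.1841949758198417e-16
rot [0.0344 0.0587 0.9363] (54 deg) shift [-0.0017 -0.048  -0.0673] 0.083
rot [ 0.0815 -0.0014  0.9455] (54 deg) shift [-0.1164 -0.0632 -0.0765] 0.153
rot [ 0.0345 -0.0623  0.8925] (51 deg) shift [-0.1862  0.0534 -0.0783] 0.209
[ 0.54476105 -0.3268656   0.199734  ]
```

```bash
python3 -m jog '[0,0,0.03,0,-0.001,-0.004,30, 0.005,0.01,0.1,0,-0.004,-0.012,30, 0.01,0.015,0.19,0,-0.009,-0.02,30, 0.014,0.02,0.28,0,-0.014,-0.027,30, 0.018,0.026,0.38,-0.001,-0.019,-0.033,30, 0.02,0.032,0.48,-0.001,-0.024,-0.039,30, 0.023,0.038,0.58,-0.001,-0.03,-0.045,30, 0.026,0.044,0.68,-0.001,-0.035,-0.051,30, 0.029,0.05,0.77,-0.001,-0.04,-0.057,30, 0.032,0.054,0.85,-0.001,-0.044,-0.062,30, 0.034,0.057,0.91,-0.002,-0.047,-0.066,30, 0.034,0.059,0.936,-0.002,-0.048,-0.067,30]'
python3 - <<'E'
from plan import *
rec(); W2=way(109,122,(.53,-.12,.225)); delta(W2)
E
```

```text
time_s: 6.4
position: [0.5005, 0.0299, 0.2244]
orientation: [-0.149, 0.409, 0.875, 0.212]
ft_force: [-0.5, 0.9, -3.3]
opening: 0.0572
t 6.4 q [-0.394  0.392  1.447  0.436  1.601 -1.143] p [0.5005 0.0299 0.2244] F [-0.5  0.9 -3.3] T [-0.44 -0.23 -0.07] op 0.0572
fkerr deg 0.0
rot [ 0.0809 -0.0024  0.943 ] (54 deg) shift [-0.1159 -0.0631 -0.077 ] 0.153
```

```bash
python3 -m jog '[0.003,0,0.03,-0.003,-0.002,-0.002,30, 0.01,0,0.1,-0.012,-0.006,-0.008,30, 0.016,0,0.19,-0.023,-0.012,-0.015,30, 0.024,0,0.28,-0.034,-0.018,-0.022,30, 0.032,0,0.38,-0.046,-0.025,-0.03,30, 0.04,0,0.48,-0.058,-0.031,-0.038,30, 0.05,0,0.58,-0.07,-0.038,-0.046,30, 0.058,0,0.68,-0.083,-0.045,-0.055,30, 0.066,0,0.77,-0.095,-0.052,-0.063,30, 0.073,-0.001,0.85,-0.105,-0.058,-0.07,30, 0.078,-0.002,0.91,-0.113,-0.062,-0.075,30, 0.081,-0.002,0.943,-0.116,-0.063,-0.077,30]'
python3 - <<'E'
from plan import *
rec(); delta(B(.11,.008))
E
```

```text
time_s: 7.4
position: [0.5306, -0.1206, 0.2245]
orientation: [-0.244, 0.756, 0.601, 0.087]
ft_force: [-0.5, 0.8, -2.3]
opening: 0.0577
t 7.4 q [-0.583  0.538  1.192  0.321  1.828 -0.34 ] p [ 0.5306 -0.1206  0.2245] F [-0.5  0.8 -2.3] T [-0.43 -0.22 -0.01] op 0.0577
fkerr deg 0.0
rot [ 0.034  -0.0627  0.8924] (51 deg) shift [-0.1856  0.0526 -0.0785] 0.208
```

```bash
python3 -m jog '[0.001,-0.002,0.03,-0.005,0.001,-0.002,30, 0.004,-0.007,0.1,-0.018,0.005,-0.008,30, 0.007,-0.013,0.18,-0.035,0.01,-0.015,30, 0.01,-0.019,0.27,-0.053,0.015,-0.022,30, 0.014,-0.025,0.36,-0.073,0.021,-0.031,30, 0.017,-0.032,0.45,-0.093,0.026,-0.039,30, 0.021,-0.038,0.55,-0.113,0.032,-0.048,30, 0.025,-0.045,0.64,-0.133,0.038,-0.056,30, 0.028,-0.051,0.73,-0.151,0.043,-0.064,30, 0.031,-0.057,0.81,-0.167,0.047,-0.071,30, 0.033,-0.061,0.87,-0.18,0.051,-0.076,30, 0.034,-0.063,0.892,-0.1856,0.0526,-0.0785,30]'
python3 - <<'E'
from plan import *
rec(); delta(B(.11,.008)); 
o=[]
for n in('scene','top'):
    p,d=snap(n)
    c=proj(n,[B(.05)[1]])[0].astype(int)
    x=p[c[1]-60:c[1]+60,c[0]-60:c[0]+60].copy(); o.append(cv2.resize(x,(400,400),interpolation=cv2.INTER_CUBIC))
cv2.imwrite('pics/preB.png',np.hstack(o)[:,:,::-1])
E
```

```text
time_s: 8.4
position: [0.545, -0.3272, 0.1993]
orientation: [-0.252, 0.939, 0.225, -0.06]
ft_force: [1.3, 0.8, -3.5]
opening: 0.0575
t 8.4 q [-0.787  0.786  0.777  0.177  2.073  0.36 ] p [ 0.545  -0.3272  0.1993] F [ 1.3  0.8 -3.5] T [-0.39 -0.26 -0.01] op 0.0575
fkerr deg 0.0
rot [-0.0001  0.0001  0.0003] (0 deg) shift [-0.0001 -0.0006 -0.0001] 0.001
```

View pics/preB.png

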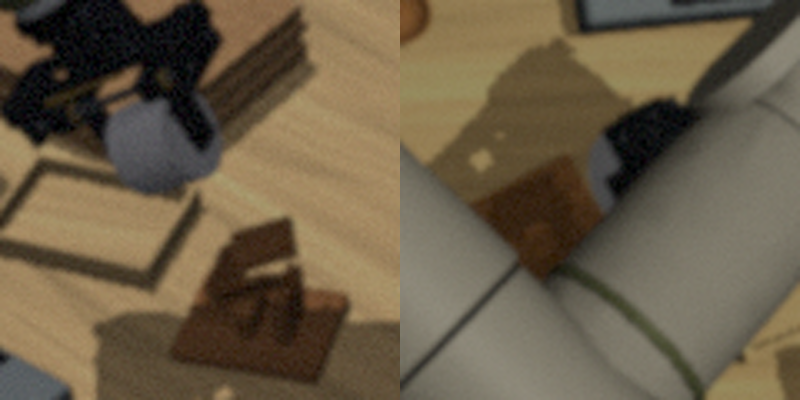

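```bash
cat > m5.py <<'E'
from plan import *
from m1 import cloud
from scipy.optimize import least_squares
def inhand():
    s=monitor.sense(); Q=q2R(s['orientation']); p=np.array(s['position'])
    c=proj('scene',[p])[0].astype(int)
    P,C,UV=cloud('scene',(c[0]-40,c[0]+40,c[1]-40,c[1]+40))
    t=Q.inv().apply(P-p)
    k=(C.min(1)>70)&(C.max(1)-C.min(1)<25)&(abs(t[:,1])<.032)&(np.hypot(t[:,0],t[:,2]+.011)<.05)
    t=t[k]
    f=least_squares(lambda x: np.maximum(np.hypot(t[:,0]-x[0],t[:,2]-x[1])-.038,abs(t[:,1]-x[2])-.029),[0,-.011,0],loss='soft_l1',f_scale=.002)
    print(k.sum(),'caddy centre in tool x,z,y mm',(f.x*1000).round(1),'med',np.median(abs(f.fun)))
    return f.x
if __name__=='__main__': 
    inhand()
    q=q2R(monitor.sense()['orientation'])
    # expected from A grasp
    p=np.array([.493,.1549,.1045]); Ra=q2R([-.005,-.023,.966,.259]); print('from A',Ra.inv().apply(CA-p).round(4))
E
python3 m5.py
```

```text
465 caddy centre in tool x,z,y mm [-0.9 -6.1  1. ] med 0.0013773887584594934
from A [ 0.001  -0.0014 -0.0077]
```

```bash
python3 -m jog '[0,0,0,0,0,0.005,30, 0,0,0,0,0,0.015,30, 0,0,0,0,0,0.028,30, 0,0,0,0,0,0.042,30, 0,0,0,0,0,0.056,30, 0,0,0,0,0.001,0.068,30, 0,0,0,0,0.001,0.078,30, 0,0,0,0,0.002,0.086,30, 0,0,0,0,0.002,0.092,30, 0,0,0,0,0.002,0.094,30, 0,0,0,0,0.002,0.094,30]'
python3 - <<'E'
from plan import *
rec(); delta(B(.0035,.006)); 
o=[]
for n in('scene','top'):
    p,d=snap(n)
    c=proj(n,[B(.02)[1]])[0].astype(int)
    x=p[c[1]-50:c[1]+50,c[0]-50:c[0]+50].copy(); o.append(cv2.resize(x,(400,400),interpolation=cv2.INTER_CUBIC))
cv2.imwrite('pics/preB2.png',np.hstack(o)[:,:,::-1])
from m5 import inhand
inhand()
E
```

```text
time_s: 9.42
position: [0.5247, -0.2852, 0.1183]
orientation: [-0.251, 0.939, 0.227, -0.06]
ft_force: [-0.2, -1.2, -2.8]
opening: 0.0577
t 9.42 q [-0.765  0.774  1.045  0.171  1.817  0.332] p [ 0.5247 -0.2852  0.1183] F [-0.2 -1.2 -2.8] T [-0.4  -0.19 -0.01] op 0.0577
fkerr deg 0.0
rot [0.0011 0.0002 0.0043] (0 deg) shift [-0.001   0.0013  0.0129] 0.013
429 caddy centre in tool x,z,y mm [-0.2 -4.9 -0.1] med 0.001362492068581439
```

View pics/preB2.png

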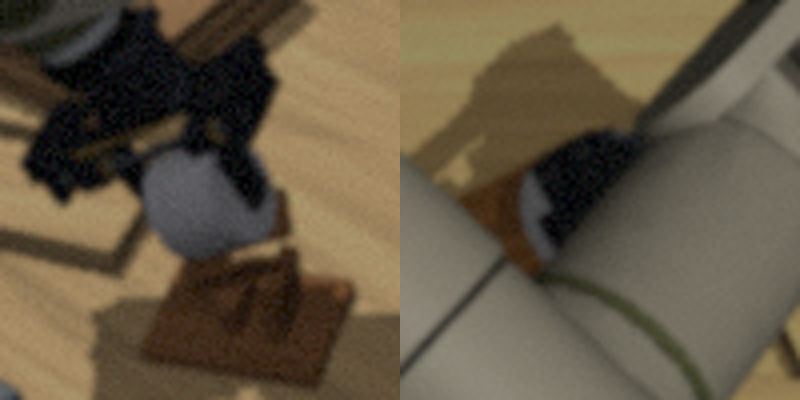

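```bash
python3 -m jog '[0,0,0.004,-0.001,0.001,0.002,30, 0,0,0.004,-0.001,0.001,0.005,30, 0,0,0.004,-0.001,0.001,0.007,30, 0,0,0.004,-0.001,0.001,0.008,30, 0,0,0.004,-0.001,0.001,0.008,30]'; python3 -c "
from plan import *
rec();delta(B(.0035,.006))"; python3 -m jog '[0,0,0,0,0,0.001,30,0,0,0,0,0,0.002,30, 0,0,0,0,0,0.002,30]';  python3 -c "
from plan import *
rec();delta(B(.0035,.006))"
```

```text
time_s: 9.93
position: [0.5223, -0.2832, 0.1107]
orientation: [-0.251, 0.94, 0.224, -0.06]
ft_force: [-0.6, 0.4, -2.8]
opening: 0.0577
t 9.93 q [-0.765  0.777  1.064  0.17   1.796  0.333] p [ 0.5223 -0.2832  0.1107] F [-0.6  0.4 -2.8] T [-0.38 -0.24 -0.01] op 0.0577
fkerr deg 0.0
rot [ 0.0009  0.0001 -0.0005] (0 deg) shift [ 0.0003 -0.      0.0049] 0.005
time_s: 10.18
position: [0.5219, -0.2824, 0.1091]
orientation: [-0.251, 0.94, 0.224, -0.06]
ft_force: [-0.6, -0.4, -1.9]
opening: 0.0576
t 10.18 q [-0.764  0.777  1.069  0.17   1.791  0.332] p [ 0.5219 -0.2824  0.1091] F [-0.6 -0.4 -1.9] T [-0.45 -0.25 -0.04] op 0.0576
fkerr deg 0.0
rot [ 0.0012  0.     -0.0005] (0 deg) shift [ 0.0002 -0.      0.003 ] 0.003
```

```bash
python3 -m jog '[0,0,0,0,0,0.001,30,0,0,0,0,0,0.001,30]' | grep force; python3 -m jog '[0,0,0,0,0,0.001,30,0,0,0,0,0,0.001,30]'| grep force;  python3 -m jog '[0,0,0,0,0,0.001,30,0,0,0,0,0,0.001,30]'| grep force;python3 -c "
from plan import *
rec();delta(B(.0035,.006))"
```

```text
ft_force: [0.9, 0.5, -2.2]
ft_force: [3.3, -2.4, 3.8]
ft_force: [4.7, -3.9, 7.8]
t 10.68 q [-0.764  0.776  1.073  0.17   1.783  0.332] p [ 0.5221 -0.2817  0.1079] F [ 4.7 -3.9  7.8] T [-0.04 -0.21 -0.21] op 0.0573
fkerr deg 0.0
rot [ 0.0048 -0.0017  0.0002] (0 deg) shift [-0.0002 -0.0002  0.0018] 0.002
```

```bash
python3 -m jog '[0,0,0,0.0008,0,-0.0012,30,0,0,0,0.0008,0,-0.0012,30]' | grep force; python3 -m jog '[0,0,0,0,0.001,0,30,0,0,0,0,0.002,0,30,0,0,0,0,0.002,0,30]'| grep force;  python3 -m jog '[0,0,0,0,0.001,0,30,0,0,0,0,0.001,0,30]'| grep force;python3 -c "
from plan import *
rec();delta(B(.0035,.0))"
```

```text
ft_force: [2.5, -1.2, 1.8]
ft_force: [2.4, 2.5, 0.8]
ft_force: [3.8, 2.9, 0.2]
t 11.27 q [-0.764  0.783  1.065  0.17   1.789  0.332] p [ 0.5236 -0.2835  0.106 ] F [3.8 2.9 0.2] T [ 0.23 -0.46 -0.3 ] op 0.0578
fkerr deg 0.0
rot [ 0.0009 -0.0003 -0.0002] (0 deg) shift [-0.0008  0.003   0.0012] 0.003
```

```bash
cat > f.py <<'E'
from plan import *
s=rec(); F=q2R(s['orientation']).inv().apply(np.array(s['ft_force'])-[-.4,.3,-2.9]); print('tool-frame contact F',F.round(1)); delta(B(.0035,.0))
E
python3 -m jog '[0,0,0,0.0006,0,0,30,0,0,0,0.001,0,0,30,0,0,0,0.001,0,0,30]' | grep force; python3 f.py;  python3 -m jog '[0,0,0,0,0.001,0,30,0,0,0,0,0.001,0,30]'| grep force;python3 f.py
```

```text
ft_force: [-0.5, -0.8, -2.8]
t 11.52 q [-0.763  0.784  1.063  0.17   1.789  0.334] p [ 0.524  -0.2834  0.1057] F [-0.5 -0.8 -2.8] T [-0.5  -0.16  0.01] op 0.0576
fkerr deg 0.0
tool-frame contact F [-0.6  0.8 -0.5]
rot [ 0.0012  0.0009 -0.001 ] (0 deg) shift [-0.0012  0.0027  0.001 ] 0.003
ft_force: [-0.3, -0.6, -3.3]
t 11.68 q [-0.764  0.786  1.061  0.17   1.79   0.333] p [ 0.5246 -0.2842  0.1053] F [-0.3 -0.6 -3.3] T [-0.45 -0.18 -0.01] op 0.058
fkerr deg 0.0
tool-frame contact F [-0.4  0.9 -0.1]
rot [ 0.0012  0.0003 -0.0008] (0 deg) shift [-0.0013  0.0017  0.0011] 0.002
```

```bash
python3 -m jog '[0,0,0,0,0,0.001,30,0,0,0,0,0,0.001,30]' | grep force; python3 f.py;  python3 -m jog '[0,0,0,0,0,0.001,30,0,0,0,0,0,0.001,30]'| grep force;python3 f.py
```

```text
ft_force: [-1.1, -4.0, 2.0]
t 11.85 q [-0.764  0.785  1.062  0.17   1.787  0.333] p [ 0.5246 -0.2842  0.1053] F [-1.1 -4.   2. ] T [-0.46  0.03  0.16] op 0.0579
fkerr deg 0.0
tool-frame contact F [-2.6  0.6 -6. ]
rot [ 0.003  -0.0003 -0.0008] (0 deg) shift [-0.0013  0.0017  0.0011] 0.002
ft_force: [-0.9, -7.0, 7.1]
t 12.02 q [-0.764  0.784  1.063  0.17   1.785  0.333] p [ 0.5245 -0.2841  0.1052] F [-0.9 -7.   7.1] T [-0.22  0.19  0.19] op 0.0578
fkerr deg 0.0
tool-frame contact F [ -3.8   0.5 -11.8]
rot [ 0.0044 -0.0009 -0.0006] (0 deg) shift [-0.0013  0.0017  0.001 ] 0.002
```

```bash
python3 -m jog '[0,0,0,-0.0004,0,-0.0015,30,0,0,0,-0.0004,0,-0.0015,30]' | grep force; python3 f.py;  python3 -m jog '[0,0,0,0,0.001,0,30,0,0,0,0,0.001,0,30]'| grep force;python3 f.py; python3 -m jog '[0,0,0,0,0.001,0,30,0,0,0,0,0.001,0,30]'| grep force;python3 f.py
```

```text
ft_force: [0.9, -3.7, 4.7]
t 12.18 q [-0.764  0.785  1.063  0.17   1.788  0.333] p [ 0.5243 -0.2839  0.1053] F [ 0.9 -3.7  4.7] T [-0.27 -0.04  0.09] op 0.0577
fkerr deg 0.0
tool-frame contact F [-0.6 -0.2 -8.6]
rot [ 0.0015 -0.0002 -0.0005] (0 deg) shift [-0.0011  0.0019  0.0009] 0.002
ft_force: [-2.3, 0.0, 4.7]
t 12.35 q [-0.764  0.787  1.06   0.17   1.79   0.332] p [ 0.5245 -0.2844  0.105 ] F [-2.3  0.   4.7] T [0.22 0.38 0.25] op 0.0578
fkerr deg 0.0
tool-frame contact F [-1.8 -4.3 -6.3]
rot [ 0.0001  0.0003 -0.0002] (0 deg) shift [-0.0012  0.0014  0.0009] 0.002
ft_force: [-2.5, 1.1, 5.7]
t 12.52 q [-0.764  0.788  1.058  0.17   1.791  0.332] p [ 0.5249 -0.2851  0.1045] F [-2.5  1.1  5.7] T [0.48 0.46 0.29] op 0.0579
fkerr deg 0.0
tool-frame contact F [-1.5 -5.8 -6.5]
rot [-0.0001  0.0004 -0.0001] (0 deg) shift [-0.0012  0.0005  0.0009] 0.002
```

```bash
for i in 1 2; do :; done
python3 -m jog '[0,0,0,0,0.001,-0.0002,30,0,0,0,0,0.001,-0.0002,30]'| grep force;python3 f.py; python3 -m jog '[0,0,0,0,0.001,-0.0002,30,0,0,0,0,0.001,-0.0002,30]'| grep force;python3 f.py
```

```text
ft_force: [-5.0, 4.6, 9.6]
t 12.68 q [-0.764  0.79   1.056  0.17   1.794  0.332] p [ 0.5249 -0.2852  0.1045] F [-5.   4.6  9.6] T [1.06 0.89 0.34] op 0.0577
fkerr deg 0.0
tool-frame contact F [ -2.1 -11.4  -7.8]
rot [-0.0025  0.0008  0.0002] (0 deg) shift [-0.0012  0.0004  0.001 ] 0.002
ft_force: [-8.3, 8.5, 10.4]
t 12.85 q [-0.765  0.791  1.054  0.171  1.797  0.332] p [ 0.525  -0.2853  0.1045] F [-8.3  8.5 10.4] T [1.91 1.3  0.29] op 0.0579
fkerr deg 0.0
tool-frame contact F [ -3.3 -16.1  -6. ]
rot [-0.0049  0.0013  0.0005] (0 deg) shift [-0.0012  0.0003  0.001 ] 0.002
```

```bash
python3 -m jog '[0,0,0,0.0003,-0.001,0,30,0,0,0,0.0003,-0.0012,0,30,0,0,0,0.0003,-0.0012,0,30]'| grep force;python3 f.py; python3 -m jog '[0,0,0,0,0,0,30,0,0,0,0,0,0,30,0,0,0,0,0,0,30,0,0,0,0,0,0,30]' 10| grep force;python3 f.py;python3 -m jog '[0,0,0,0,0,0,30,0,0,0,0,0,0,30,0,0,0,0,0,0,30,0,0,0,0,0,0,30]' 3| grep force;python3 f.py
```

```text
ft_force: [-6.3, 3.3, 6.2]
t 13.1 q [-0.764  0.79   1.056  0.17   1.794  0.333] p [ 0.525  -0.2851  0.1045] F [-6.3  3.3  6.2] T [0.76 0.92 0.36] op 0.0574
fkerr deg 0.0
tool-frame contact F [-3.9 -9.2 -5.2]
rot [-0.0022  0.0014 -0.0003] (0 deg) shift [-0.0012  0.0004  0.0009] 0.002
ft_force: [-6.6, 4.2, 6.7]
t 13.43 q [-0.764  0.79   1.056  0.17   1.794  0.332] p [ 0.525  -0.2851  0.1045] F [-6.6  4.2  6.7] T [0.87 1.01 0.33] op 0.0582
fkerr deg 0.0
tool-frame contact F [ -3.7 -10.3  -5.2]
rot [-0.0023  0.0013 -0.0002] (0 deg) shift [-0.0012  0.0004  0.001 ] 0.002
ft_force: [-5.4, 3.4, 4.7]
t 13.77 q [-0.764  0.79   1.056  0.17   1.793  0.332] p [ 0.5252 -0.2855  0.1043] F [-5.4  3.4  4.7] T [0.55 0.73 0.39] op 0.0587
fkerr deg 0.0
tool-frame contact F [-3.1 -8.2 -4.1]
rot [-0.0012  0.0011 -0.0003] (0 deg) shift [-0.0013 -0.0001  0.0009] 0.002
```

```bash
python3 -m jog '[0,0,0,0.0006,-0.0008,0,30,0,0,0,0.0006,-0.0012,0,30,0,0,0,0.0006,-0.0012,0,30,0,0,0,0.0006,-0.0012,0,30]' 3| grep force;python3 f.py
python3 - <<'E'
from plan import *
o=[]
for n in('scene','top'):
    p,d=snap(n)
    c=proj(n,[B(.02)[1]])[0].astype(int)
    x=p[c[1]-50:c[1]+50,c[0]-50:c[0]+50].copy(); o.append(cv2.resize(x,(400,400),interpolation=cv2.INTER_CUBIC))
cv2.imwrite('pics/B3.png',np.hstack(o)[:,:,::-1])
from m5 import inhand
inhand()
E
```

```text
ft_force: [-4.1, -0.5, 1.6]
t 14.1 q [-0.763  0.789  1.057  0.17   1.791  0.334] p [ 0.5255 -0.2848  0.1046] F [-4.1 -0.5  1.6] T [0.09 0.63 0.44] op 0.0581
fkerr deg 0.0
tool-frame contact F [-3.6 -3.1 -3.4]
rot [ 0.0004  0.0006 -0.0006] (0 deg) shift [-0.0018  0.0004  0.001 ] 0.002
412 caddy centre in tool x,z,y mm [-1.3 -6.4  0.3] med 0.0015884904473433062
```

View pics/B3.png

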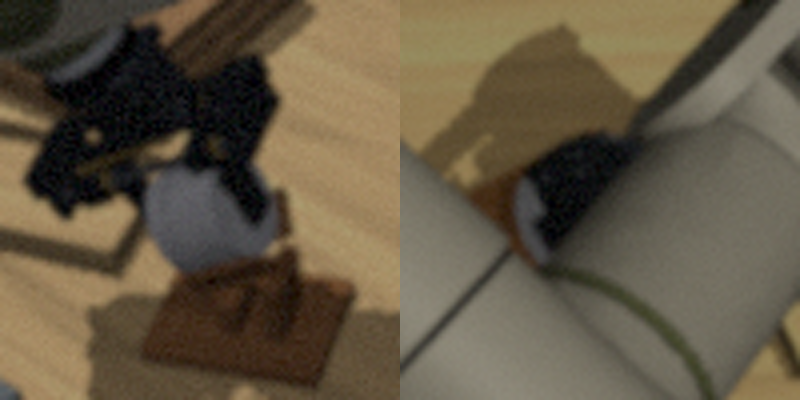

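```bash
python3 -m jog '[0,0,0,-0.0005,0,0,30,0,0,0,-0.001,0,0,30,0,0,0,-0.001,0.0003,0,30,0,0,0,-0.001,0.0003,0,30]' 3| grep force;python3 f.py
```

```text
ft_force: [-0.9, 4.6, 1.8]
t 14.53 q [-0.764  0.788  1.057  0.171  1.79   0.332] p [ 0.5254 -0.2852  0.1047] F [-0.9  4.6  1.8] T [ 0.61  0.05 -0.18] op 0.0584
fkerr deg 0.0
tool-frame contact F [ 1.5 -5.9 -2. ]
rot [ 0.0011 -0.0007  0.0001] (0 deg) shift [-0.0015  0.0002  0.0012] 0.002
```

```bash
python3 -m jog '[0,0,0,0,0,0,67,0,0,0,0,0,0,68,0,0,0,0,0,0,69,0,0,0,0,0,0,71,0,0,0,0,0,0,74,0,0,0,0,0,0,78,0,0,0,0,0,0,84,0,0,0,0,0,0,90,0,0,0,0,0,0,95,0,0,0,0,0,0,95]' 3| grep -E 'force|open';python3 f.py
python3 - <<'E'
from plan import *
from m5 import inhand
o=[]
for n in('scene','top'):
    p,d=snap(n)
    c=proj(n,[B(.02)[1]])[0].astype(int)
    x=p[c[1]-50:c[1]+50,c[0]-50:c[0]+50].copy(); o.append(cv2.resize(x,(400,400),interpolation=cv2.INTER_CUBIC))
cv2.imwrite('pics/B4.png',np.hstack(o)[:,:,::-1])
inhand()
E
```

```text
ft_force: [-0.7, 0.7, -0.5]
opening: 0.0837
t 15.37 q [-0.765  0.788  1.057  0.17   1.79   0.332] p [ 0.525  -0.2856  0.1046] F [-0.7  0.7 -0.5] T [-0.22 -0.08 -0.  ] op 0.0837
fkerr deg 0.0
tool-frame contact F [-0.1 -1.6 -1.8]
rot [ 0.0015 -0.0001 -0.0005] (0 deg) shift [-0.0011 -0.      0.0013] 0.002
464 caddy centre in tool x,z,y mm [-0.4 -5.9  0.1] med 0.0014574737132274536
```

View pics/B4.png

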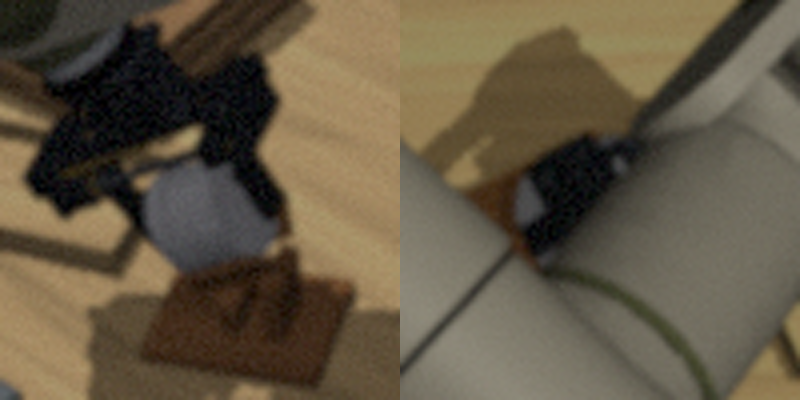

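```bash
python3 -m jog '[0,0,0,0,0,-0.004,95,0,0,0,0,0,-0.012,95,0,0,0,0,0,-0.022,95,0,0,0,0,0,-0.035,95,0,0,0,0,0,-0.05,95,0,0,0,0,0,-0.066,95,0,0,0,0,0,-0.083,95,0,0,0,0,0,-0.1,95,0,0,0,0,0,-0.117,95,0,0,0,0,0,-0.13,95,0,0,0,0,0,-0.13,95]'| grep -E 'force|open';python3 -c "
from plan import *
rec(); s=monitor.sense(); delta((q2R(s['orientation']),np.array([.30,-.45,.33])))"
```

```text
ft_force: [0.4, 0.4, -0.8]
opening: 0.0837
t 16.38 q [-0.794  0.812  0.663  0.182  2.155  0.371] p [ 0.5549 -0.3448  0.2198] F [ 0.4  0.4 -0.8] T [-0.19 -0.08 -0.01] op 0.0837
fkerr deg 0.0
rot [0. 0. 0.] (0 deg) shift [-0.2748 -0.0731 -0.0856] 0.297
```

```bash
python3 -m jog '[0,0,0,-0.005,-0.001,-0.02,95,0,0,0,-0.02,-0.005,-0.04,95,0,0,0,-0.045,-0.012,-0.06,95,0,0,0,-0.075,-0.02,-0.075,95,0,0,0,-0.11,-0.03,-0.085,95,0,0,0,-0.145,-0.04,-0.085,95,0,0,0,-0.18,-0.05,-0.085,95,0,0,0,-0.21,-0.06,-0.085,95,0,0,0,-0.24,-0.065,-0.085,95,0,0,0,-0.26,-0.07,-0.085,95,0,0,0,-0.275,-0.073,-0.085,95,0,0,0,-0.275,-0.073,-0.085,95]'| grep -E 'force|open';python3 - <<'E'
from plan import *
from m1 import cloud
from scipy.optimize import least_squares
rec()
o=[]
for n in('scene','top'):
    p,d=snap(n,n+'_end.png')
    c=proj(n,[CB])[0].astype(int)
    x=p[c[1]-50:c[1]+50,c[0]-50:c[0]+50].copy(); o.append(cv2.resize(x,(400,400),interpolation=cv2.INTER_CUBIC))
    P,C,UV=cloud(n,(c[0]-35,c[0]+35,c[1]-35,c[1]+35))
    k=(C.max(1)-C.min(1)<25)&(P[:,2]>.06)&(np.linalg.norm(P-CB,axis=1)<.06)
    Q=P[k]
    if k.sum()<50: print(n,'hidden'); continue
    def res(x):
        a=np.array([np.cos(x[3])*np.cos(x[4]),np.sin(x[3])*np.cos(x[4]),np.sin(x[4])])
        v=Q-x[:3]; s=v@a; rr=np.linalg.norm(v-s[:,None]*a,axis=1)
        return np.maximum(rr-.038,np.abs(s)-.029)
    f=least_squares(res,[*CB,np.radians(YB),np.radians(30)],loss='soft_l1',f_scale=.003)
    print(n,k.sum(),f.x[:3].round(4),np.degrees(f.x[3:]).round(2),np.median(abs(f.fun)).round(4),'vs seat',CB)
cv2.imwrite('pics/end.png',np.hstack(o)[:,:,::-1])
E
```

```text
ft_force: [0.4, -0.2, 0.2]
opening: 0.0842
t 17.38 q [-1.187  0.562  0.853 -0.053  2.247 -0.104] p [ 0.2974 -0.4497  0.3277] F [ 0.4 -0.2  0.2] T [-0.25 -0.08 -0.02] op 0.0842
fkerr deg 0.0
scene 805 [ 0.5262 -0.2876  0.1093] [117.7   30.03] 0.0015 vs seat [ 0.5255 -0.2889  0.11  ]
top 1132 [ 0.5265 -0.2907  0.1118] [116.98  29.77] 0.0013 vs seat [ 0.5255 -0.2889  0.11  ]
```

View pics/end.png

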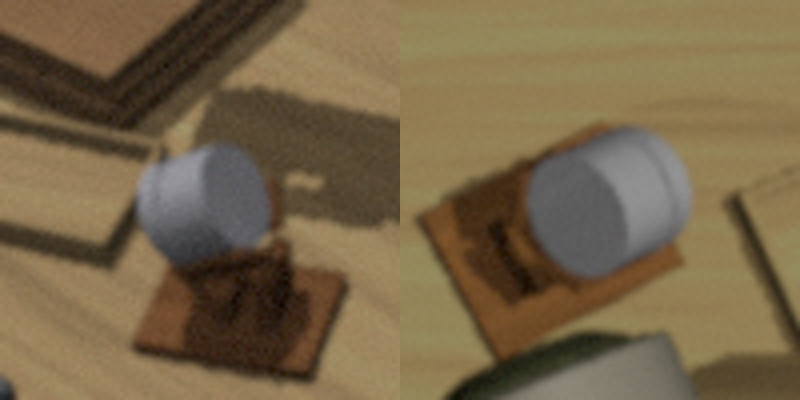

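View pics/scene_end.png

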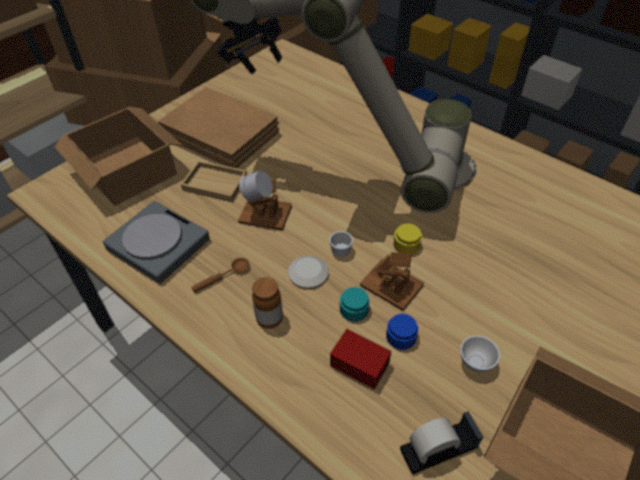

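View pics/top_end.png

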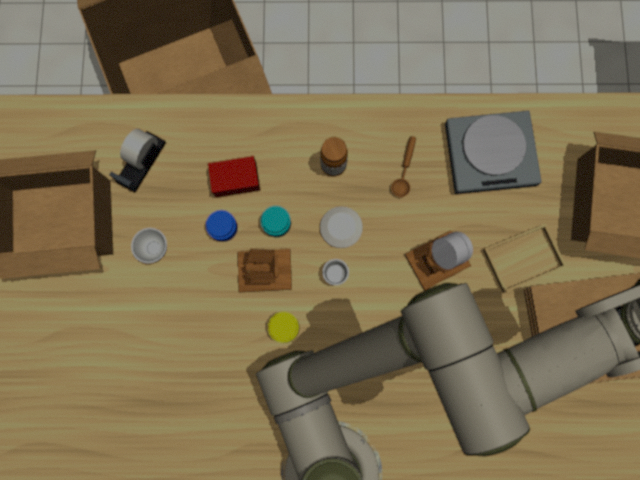

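The end pictures show the tin seated in cradle B, at (258,187) in the scene view and (452,251) in the top view. The lid's bead line is on the low side. Cradle A is empty at (264,268) in the top view, and the other things are at their original pixels.

Run:
```python
from h import *
r.finish_job(); print(monitor.sense()['time_s'])
```

```text
the job is handed in; nothing more can be done
the job is handed in; nothing more can be done
```

The caddy now lies lid-down in the second cradle against the foot stop, and I handed the job in at about 17.5 s. I pinched it end to end with 40 N, lifted it and turned it end for end. I then lowered it into the groove, eased it down to the stop, dropped the grip to 3 N so it could settle, opened the jaws and backed away.

**Last checks:**
- **Position:** cylinder fits to the depth images put its centre at (0.526, −0.288, 0.109) in the scene view and (0.527, −0.291, 0.112) in the top view. The measured seat is (0.5255, −0.2889, 0.110). The slope came out at 30.0° and 29.8°. The two views differ by about 3–4 mm; along the slope both are within 1 mm of home.
- **Foot stop:** the downhill force rose to about 16 N while the caddy stopped moving, and it was still about 6 N just before I opened the jaws. I did not see the stop contact directly in a picture.
- **Lid:** the opening stayed at 57.2–57.9 mm through the carry, so the lid was shut. It read up to 58.7 mm at the 3 N grip against the stop. I put that down to the uphill finger being pushed back. The end pictures show the lid's seam line near the low end and no visible gap.
- **Other things:** they look unmoved in both views; I compared them by eye only.

**One slip:** while settling the caddy I corrected sideways in the wrong direction by about 0.9 mm, which put about 4 N of side force on it. I reversed this before letting go.

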